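# Feel the frame gap on the stencil printer with a taper gauge

### The arm

A 6-joint arm with a two-finger parallel gripper is mounted at the origin on the work surface. World frame = base frame: x ahead of the robot, y to its left, z up, the work surface at z = 0. Lengths are in m, angles in degrees, forces in N, time in s.
With the tool pointing down it reaches from about 0.4 to 0.825 m from the base axis. Payload 7 kg.
Tool frame: the origin (TCP) lies between the finger pads; the fingertips stand 22 mm ahead of it and the grasp point (between the pads) lies 3 mm ahead of it; z points along the fingers, y is the line along which they close (so a half turn about z gives the same grasp; the last joint's range is limited). The gripper opens to 88 mm and grips with 3 to 60 N. Pads are 19 mm wide; open, the fingers measure 130 mm over their backs; the gripper's body (78 mm by 193 mm) begins 47 mm behind the grasp point.
Start: joints at [-48.237, 20.546, 0.682, 0, -70.136, -16.507], TCP at [0.288, -0.61, 0.249] pointing down, gripper open.
Joint ranges: [-176.03, 176.03], [-82.01, 121.73], [-58.28, 71.71], [-173.87, 95.51], [-174.79, -0.11], [-173.66, 173.66]. Speed limits (degrees/s): [136.94, 136.94, 172.46, 180, 180, 180].

### API

Orientations are given as [roll, pitch, yaw] about the fixed x, y, z axes, in that order (R = Rz(yaw) Ry(pitch) Rx(roll)).
In Python, from plant import ctrl gives the robot as it stands.
- The arm moves only by the tool apply_moves, never from a script. Its argument "targets" is a list of rows, each an object with "travel": the shift along the tool's x, y, z in mm, a list of three; "roll": the turn about the tool's z in degrees; "jaw": the finger opening in mm, from 0 to 87.6. In form: [{"travel": [tx, ty, tz], "roll": roll, "jaw": jaw}, ...]. A call has 1 to 10 rows; each row shifts and turns the commanded pose from where the row before left it, along the tool's axes as they then stand; what a row does not reach is not made up. A row lasts 1/10 s, in which the tool goes at most 50 mm and 8.59 degrees, less where a joint would pass 70% of its speed; a pose out of reach is approached as far as the arm can. A call with a gripper value outside its range is refused whole. The fingers move at their own pace and stop on an object; the grip force is fixed at half the most. Time passes only in rows, so rows that do not move let the fingers close. It gives the time, the measured TCP pose, the force, the opening and the grip force at its end, in the units of the state.
- ctrl.get_obs(): the state, without advancing time (a new reading comes with each control period).
- ctrl.snapshot(name): name is "scene" or "top"; returns the picture (480x640x3 uint8, red, green, blue); there is no depth.
- ctrl.calibration(name): a dict with "K" (3x3 intrinsics, pixels), "extrinsics" (4x4, takes a point from camera to world coordinates). Camera axes: x right, y down, z forward; pixel columns grow to the right and rows downward; lengths in m; the calibration is good to about 2 mm. A picture is of the moment at which its call begins. calibration takes no time and is no camera call.
- ctrl.close_job(): hands the job in; it is judged then, once.
The state is a dict: "clock": time; "joint_pos": joint angles; "qvel": joint speeds; "tau": joint torques, N m; "tool_pos": TCP position; "orientation": TCP orientation; "force": force on the tool from outside, world axes, zero at the start; "moment": the same for the moment, N m; "opening": finger opening in m; "gripper_force": force on a finger pad.
Only numpy, scipy, OpenCV 4.12 (cv2) and the standard library are available. Lean on these libraries where they do the work, as an engineer would, in place of code of your own. Each camera call takes 0.05 s, during which the arm holds its last target. There are 200 camera calls.

### The job

Pull the top drawer of the small two-drawer cabinet right out to its stop and leave it open, then take out the taper gauge by its black handle. Lay the thin end of its blade flat on the stencil printer's bed and slide it, square to the edge, in under the middle of the stencil frame's front bar until it drags snugly between bar and bed, without forcing it. Finish while still holding the gauge there, flat and snug at that depth, so that the gap can be read; leave everything else where it is.

Things in the scene. Friction and masses are not known exactly. Their poses are not given: they have to be found in the camera images.
- cab_drawer0 (a joint): Top drawer of the grey steel bench cabinet (260 deep, 260 wide, 144 high, two drawers): metres pulled out; 0 is shut, the stop is at 0.182. Starts 0 to 15 mm out, runs easily (a few newtons). Inside 218 wide, 215 long; when fully out, 175 mm behind the front panel are uncovered.
- cab_drawer0_handle (a point): Middle of the top drawer's bar handle: a level round steel bar, 11 thick, 120 long, 35 mm before the drawer front, 38 mm below the cabinet's top, 106 mm above the bench. x points into the cabinet (pull along -x), y along the bar, z up. The drawer's floor lies 24 mm below this point; its front panel rises 26 mm above it.
- gauge_handle (a point): Centre (half-way up) of the taper gauge's black handle: 60 long (along x), 20 wide, 18 high. x points along the blade to its tip, z up. The gauge lies level across the top drawer, tip to the cabinet's +y side, on two 15 mm high black strips that run under the blade only: below the handle 15 mm are free to the drawer's floor.
- gauge_tip (a point): Middle of the thin end of the gauge's blade, on its flat underside: 140 mm along +x from the handle's centre and 9 mm below it. Same axes.
- gauge: The whole taper gauge, about 130 g; origin on the underside where blade and handle meet. Bright steel blade 110 long, 16 wide; flat underside, in one plane with the handle's. Its top is a straight ramp, 13 thick at the handle, 2 at the tip (1 mm per 10 mm). Axes as gauge_handle.
- bed_front (a point): Middle of the front top edge of the stencil printer's flat aluminium bed, 75 mm above the bench. x points level into the printer (away from the robot), y along the edge, z up. The front face below is upright, with free bench before it. The bed shows as a ledge 25 mm deep in front of the frame.
- frame_edge (a point): Middle of the lower front edge of the stencil frame, 25 mm behind the bed's front edge; axes as bed_front. Its height over the bed is the gap to feel: 5 to 8.5 mm, the same all along. A blade flat on the bed meets this edge when 30 to 65 mm under it; the push then rises over a few millimetres.
- frame: The stencil frame, fixed level above the bed: aluminium bars 30 by 30, 300 wide, 285 long, with a steel sheet inside, flush underneath. Origin at frame_edge. Two 8 mm set screws with black knobs bridge the gap 128 mm left and right of its middle, 15 mm in.
- printer: The stencil printer: dark grey chassis 365 long, 300 wide, with its bed but without the frame; two clamp columns at the rear rise 178 mm above the bench. Origin on the bench, straight below frame_edge. Axes as bed_front. Fixed; cabinet and printer stand side by side, either way round.
- jar_c (a point): Centre of a solder-paste jar (60 across, 62 high) standing on the bench in front of the robot's base. To be left alone.
- squeegee_c (a point): Centre of a squeegee (wooden bar 160 by 30 by 22 with a steel blade) lying on the bench at the left. To be left alone.
- meter_c (a point): Centre of a black multimeter (75 by 150 by 34) lying on the bench at the right. To be left alone.

How it is judged:
By the outcome, as a careful person would: the job done as asked, in the order asked, and still so for the second after the job is handed in, while the arm keeps its last pose, push and grip.
It also fails if it takes over 54 s, if anything falls off the work surface, if the arm or the gripper's body presses on something with over 40 N, if the wrist force passes 120 N, or if a joint passes its speed limit or range.

## Working session

There is one attempt and no reset: what is moved stays moved. The work goes in short steps, Python scripts to look and compute and a tool call to move; the robot and the scene stay as the last step left them, time stands still between calls to the robot, and variables do not carry over. Pictures are saved under pics/ and viewed, at most 10 in all, crops included, and the job is handed in when it is done.

Besides the shell and the picture viewer there is one more tool, called after "Emit:" by a JSON object that holds its "fn" and its "kwargs". apply_moves: Moves the arm, as the interface text tells. Its arguments: {"type":"object","properties":{"targets":{"type":"array","items":{"type":"object","properties":{"travel":{"type":"array","items":{"type":"number"}},"roll":{"type":"number"},"jaw":{"type":"number"}}}}},"required":["targets"]}

```bash
mkdir -p pics
cat > h.py <<'E'
import numpy as np, cv2
from plant import ctrl
def snap(n,f):
    im=np.asarray(ctrl.snapshot(n)); cv2.imwrite('pics/'+f,im[:,:,::-1]); return im
def ray(n,u,v):
    c=ctrl.calibration(n);K=np.array(c['K']);E=np.array(c['extrinsics'])
    return E[:3,3],E[:3,:3]@np.linalg.inv(K)@[u,v,1]
def onz(n,u,v,z):
    o,d=ray(n,u,v); return o+d*(z-o[2])/d[2]
def proj(n,p):
    c=ctrl.calibration(n);K=np.array(c['K']);E=np.array(c['extrinsics'])
    q=K@(E[:3,:3].T@(np.array(p)-E[:3,3])); return q[:2]/q[2]
E
python3 - <<'E'
from h import *
for n in('scene','top'):
    snap(n,n+'0.png');c=ctrl.calibration(n);print(n,np.round(c['K'],1).tolist(),np.round(c['extrinsics'],3).tolist())
o=ctrl.get_obs();print(o)
E
```

```text
scene [[475.1, 0.0, 313.4], [0.0, 475.1, 237.8], [0.0, 0.0, 1.0]] [[0.203, 0.632, -0.748, 1.516], [0.979, -0.134, 0.153, -0.197], [-0.004, -0.763, -0.646, 0.927], [0.0, 0.0, 0.0, 1.0]]
top [[561.4, 0.0, 323.7], [0.0, 561.4, 238.2], [0.0, 0.0, 1.0]] [[-0.004, -0.99, 0.14, 0.323], [-1.0, 0.007, 0.018, -0.01], [-0.019, -0.14, -0.99, 1.711], [0.0, 0.0, 0.0, 1.0]]
{'clock': 0.1, 'joint_pos': array([-4.82366039e+01,  2.05872784e+01,  6.40343083e-01, -1.95538917e-02,
       -7.01365545e+01, -1.65057568e+01]), 'qvel': array([ 0.03095735, -0.10609853,  0.08628088, -0.02026465, -0.05592413,
        0.09054197]), 'tau': array([-4.19662902e-04, -5.84163666e+01,  2.93751723e+01,  7.01548576e+00,
        1.01069076e-02, -5.22860773e-05]), 'tool_pos': array([ 0.28781967, -0.61011511,  0.24772127]), 'orientation': array([ 1.79914727e+02, -6.09736147e-03, -1.54749014e+02]), 'force': array([0.1512677 , 0.02435079, 0.39251483]), 'moment': array([-0.02949531, -0.00865373, -0.02675669]), 'gripper_force': 0.0, 'opening': 0.08746323315172184}
```

View pics/scene0.png

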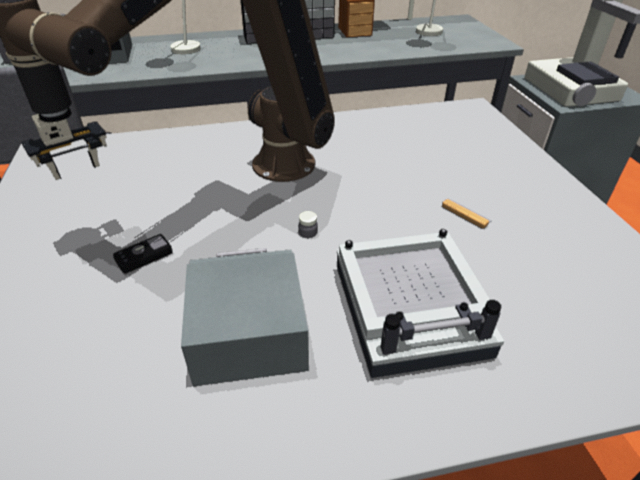

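View pics/top0.png

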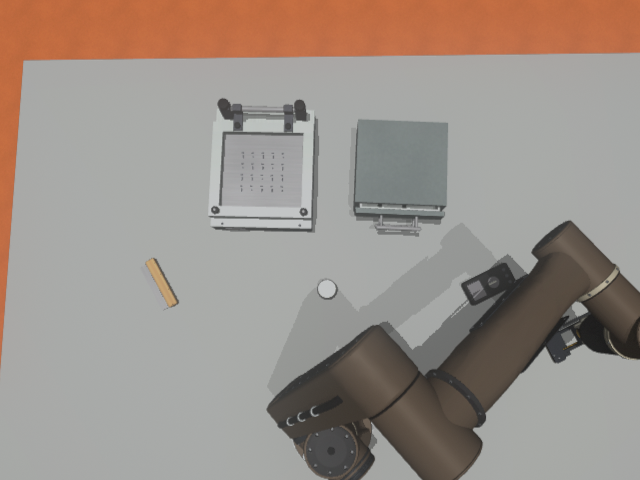

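The scene shows the cabinet on the right (top view around (402,170), handle bars around (398,226)). The printer is on the left, with its bed front edge near row 225 and columns 210–313. Next I'll crop for detail.

Run:
```python
from h import *
im=cv2.imread('pics/top0.png')
a=cv2.resize(im[195:245,345:460],None,fx=6.9,fy=5.9,interpolation=cv2.INTER_CUBIC)
b=cv2.resize(im[195:245,203:318],None,fx=6.9,fy=5.9,interpolation=cv2.INTER_CUBIC)
cv2.imwrite('pics/crop1.png',np.vstack([a,b]))
# cabinet top corners (rough) z=.144 ; 
for p in [(358,121),(448,123),(447,206),(354,204)]: print(onz('top',*p,.144).round(4))
```

```text
[ 0.8876 -0.0825  0.144 ]
[ 0.8788 -0.3424  0.144 ]
[ 0.6344 -0.3311  0.144 ]
[ 0.6423 -0.0681  0.144 ]
```

View pics/crop1.png

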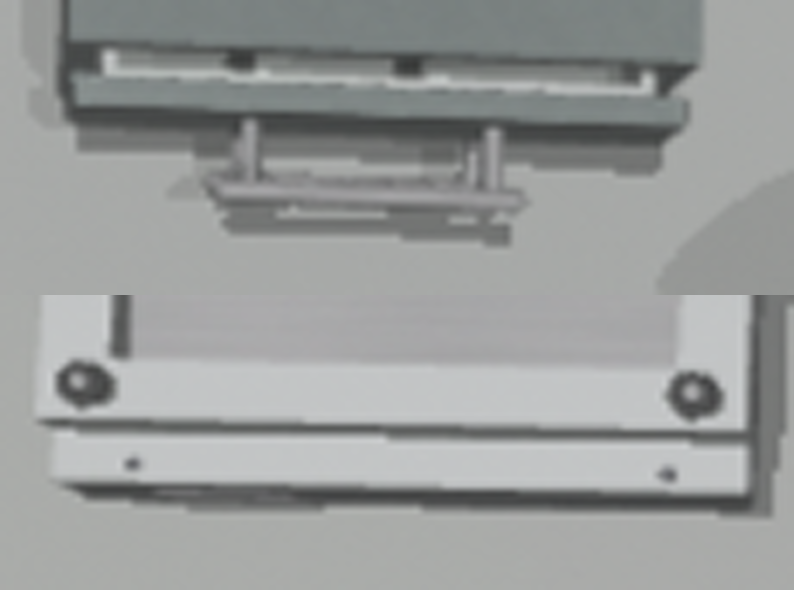

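The upper strip shows the handle bar from (375,227) to (421,229). The lower strip shows the bed's front edge from (210.5,226.7) to (311.4,228.7).

Run:
```python
from h import *
P=lambda u,v,z:onz('top',u,v,z)
l,r=P(375.1,226.9,.106),P(421.1,229.2,.106)
print('bar',l.round(4),r.round(4),(l+r)/2,np.linalg.norm(l-r),np.degrees(np.arctan2(*(l-r)[:2]))*-1)
l,r=P(210.5,226.7,.075),P(311.4,228.7,.075)
print('bed',l.round(4),r.round(4),(l+r)/2,np.linalg.norm(l-r),np.degrees(np.arctan2(*(l-r)[:2]))*-1)
# frame top front edge z~.1115
l,r=P(203+38/6.9,195+(420-295)/5.9,.1115),P(203+748/6.9,195+(434-295)/5.9,.1115)
print('frame',l.round(4),r.round(4),(l+r)/2,np.linalg.norm(l-r),np.degrees(np.arctan2(*(l-r)[:2]))*-1)
for s in [(.5985,-.193)]:pass
from scipy.spatial.transform import Rotation as R
print(R.from_euler('xyz',ctrl.get_obs()['orientation'],degrees=True).as_matrix().round(3))
```

```text
bar [ 0.5821 -0.1297  0.106 ] [ 0.5744 -0.2621  0.106 ] [ 0.57824403 -0.19587961  0.106     ] 0.1326355624274444 -3.3054058335617476
bed [0.5911 0.3552 0.075 ] [0.583  0.0559 0.075 ] [0.58704282 0.20555279 0.075     ] 0.29940098929532416 -1.5454932129037786
frame [0.6161 0.3536 0.1115] [0.6069 0.0544 0.1115] [0.61150254 0.20400102 0.1115    ] 0.29937034243718125 -1.7567246805809729
[[-0.904 -0.427 -0.001]
 [-0.427  0.904  0.001]
 [ 0.     0.001 -1.   ]]
```

Emit:
{"fn": "apply_moves", "kwargs": {"targets": [{"travel":[-37,21,0],"roll":0,"jaw":40},{"travel":[-37,21,0],"roll":0,"jaw":24},{"travel":[-37,21,0],"roll":0,"jaw":24},{"travel":[-37,21,0],"roll":0,"jaw":24},{"travel":[-37,21,0],"roll":0,"jaw":24},{"travel":[-37,21,0],"roll":0,"jaw":24},{"travel":[-37,21,0],"roll":0,"jaw":24},{"travel":[-37,21,0],"roll":0,"jaw":24},{"travel":[-37,21,0],"roll":0,"jaw":24},{"travel":[-37,21,0],"roll":0,"jaw":24}]}}

```text
clock: 1.1
tool_pos: [0.5336, -0.261, 0.2484]
orientation: [180.0, -0.0, -154.7]
force: [1.6, -0.8, -0.4]
opening: 0.0244
gripper_force: 0.0
```

Emit:
{"fn": "apply_moves", "kwargs": {"targets": [{"travel":[0,0,0],"roll":-7.78,"jaw":22},{"travel":[0,0,0],"roll":-7.78,"jaw":22},{"travel":[0,0,0],"roll":-7.78,"jaw":22},{"travel":[0,0,0],"roll":-7.78,"jaw":22},{"travel":[0,0,0],"roll":-7.78,"jaw":22},{"travel":[0,0,0],"roll":-7.78,"jaw":22},{"travel":[0,0,0],"roll":-7.78,"jaw":22},{"travel":[0,0,0],"roll":-7.78,"jaw":22},{"travel":[0,0,0],"roll":0,"jaw":22}]}}

```text
clock: 2.0
tool_pos: [0.5328, -0.2625, 0.2482]
orientation: [180.0, 0.0, -92.4]
force: [0.6, 0.1, -0.7]
opening: 0.022
gripper_force: 0.0
```

Emit:
{"fn": "apply_moves", "kwargs": {"targets": [{"travel":[-23,-14,0],"roll":0,"jaw":22},{"travel":[-23,-14,0],"roll":0,"jaw":22},{"travel":[-22,-14,0],"roll":0,"jaw":22},{"travel":[0,0,40],"roll":0,"jaw":22},{"travel":[0,0,38],"roll":0,"jaw":22},{"travel":[0,0,0],"roll":0,"jaw":22}]}}

```text
clock: 2.6
tool_pos: [0.5746, -0.1957, 0.1652]
orientation: [179.4, 0.1, -92.7]
force: [-0.1, 0.1, -0.0]
opening: 0.0217
gripper_force: 0.0
```

Run:
```python
from h import *
im=snap('top','t1.png');s=snap('scene','s1.png')
a=cv2.resize(im[180:250,345:460],(790,300),interpolation=cv2.INTER_CUBIC)
b=cv2.resize(s[200:290,170:330],(790,300),interpolation=cv2.INTER_CUBIC)
cv2.imwrite('pics/crop2.png',np.vstack([a,b])[:,:,::-1]);print(ctrl.get_obs()['tool_pos'],proj('top',ctrl.get_obs()['tool_pos']))
```

```text
[ 0.57793555 -0.1968405   0.17088547] [401.04987322 224.46099274]
```

View pics/crop2.png

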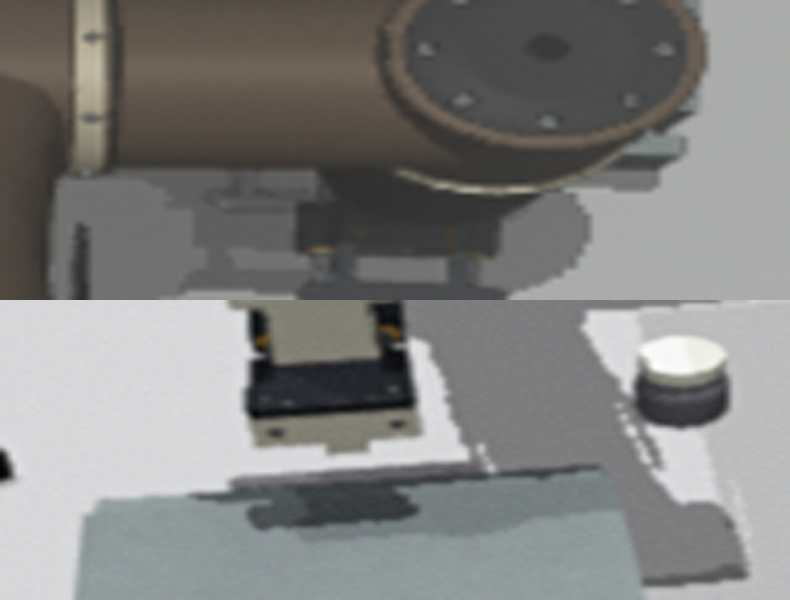

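The gripper hides the bar in the top crop; the scene crop shows the gripper over the middle of the handle. I'll lower it gently.

Emit:
{"fn": "apply_moves", "kwargs": {"targets": [{"travel":[0,0,12],"roll":0,"jaw":22},{"travel":[0,0,12],"roll":0,"jaw":22},{"travel":[0,0,8],"roll":0,"jaw":22},{"travel":[0,0,6],"roll":0,"jaw":22},{"travel":[0,0,4],"roll":0,"jaw":22},{"travel":[0,0,0],"roll":0,"jaw":22}]}}

```text
clock: 3.3
tool_pos: [0.5777, -0.1966, 0.128]
orientation: [180.0, -0.0, -92.5]
force: [-0.1, 0.4, -0.3]
opening: 0.022
gripper_force: 0.0
```

Emit:
{"fn": "apply_moves", "kwargs": {"targets": [{"travel":[0,0,7],"roll":0,"jaw":22},{"travel":[0,0,6],"roll":0,"jaw":22},{"travel":[0,0,0],"roll":0,"jaw":5},{"travel":[0,0,0],"roll":0,"jaw":5},{"travel":[0,0,0],"roll":0,"jaw":5},{"travel":[0,0,0],"roll":0,"jaw":5}]}}

```text
clock: 3.9
tool_pos: [0.5779, -0.1966, 0.1154]
orientation: [180.0, 0.0, -92.5]
force: [1.0, -0.5, -3.3]
opening: 0.0098
gripper_force: 30.0
```

Emit:
{"fn": "apply_moves", "kwargs": {"targets": [{"travel":[0,5,0],"roll":0,"jaw":5},{"travel":[0,12,0],"roll":0,"jaw":5},{"travel":[0,20,0],"roll":0,"jaw":5},{"travel":[0,25,0],"roll":0,"jaw":5},{"travel":[0,25,0],"roll":0,"jaw":5},{"travel":[0,25,0],"roll":0,"jaw":5},{"travel":[0,20,0],"roll":0,"jaw":5},{"travel":[0,15,0],"roll":0,"jaw":5},{"travel":[0,8,0],"roll":0,"jaw":5},{"travel":[0,3,0],"roll":0,"jaw":5}]}}

```text
clock: 4.9
tool_pos: [0.418, -0.1885, 0.1154]
orientation: [180.0, 0.1, -92.6]
force: [2.1, 7.8, -6.5]
opening: 0.0099
gripper_force: 30.0
```

Emit:
{"fn": "apply_moves", "kwargs": {"targets": [{"travel":[0,4,0],"roll":0,"jaw":5},{"travel":[0,3,0],"roll":0,"jaw":5},{"travel":[0,2,0],"roll":0,"jaw":5},{"travel":[0,2,0],"roll":0,"jaw":5},{"travel":[0,0,0],"roll":0,"jaw":5}]}}

```text
clock: 5.4
tool_pos: [0.411, -0.1882, 0.1155]
orientation: [-179.7, 0.1, -92.5]
force: [12.0, 3.9, -17.8]
opening: 0.0096
gripper_force: 30.0
```

Emit:
{"fn": "apply_moves", "kwargs": {"targets": [{"travel":[0,2,-1],"roll":0,"jaw":5},{"travel":[0,2,-1],"roll":0,"jaw":5},{"travel":[0,0,0],"roll":0,"jaw":5},{"travel":[0,0,0],"roll":0,"jaw":5}]}}

```text
clock: 5.8
tool_pos: [0.4108, -0.1881, 0.1172]
orientation: [-179.3, 0.1, -92.5]
force: [27.2, -2.4, -39.8]
opening: 0.0096
gripper_force: 30.0
```

Emit:
{"fn": "apply_moves", "kwargs": {"targets": [{"travel":[0,-3,1],"roll":0,"jaw":5},{"travel":[0,-3,1],"roll":0,"jaw":5},{"travel":[0,0,0],"roll":0,"jaw":5}]}}

```text
clock: 6.1
tool_pos: [0.4125, -0.1883, 0.1168]
orientation: [-179.8, 0.1, -92.5]
force: [1.8, 11.5, 7.1]
opening: 0.0098
gripper_force: 30.0
```

Emit:
{"fn": "apply_moves", "kwargs": {"targets": [{"travel":[0,0,0],"roll":0,"jaw":21},{"travel":[0,0,0],"roll":0,"jaw":21},{"travel":[0,0,-8],"roll":0,"jaw":21},{"travel":[0,0,-20],"roll":0,"jaw":22},{"travel":[0,0,-35],"roll":0,"jaw":30},{"travel":[0,0,-45],"roll":0,"jaw":40},{"travel":[45,0,-20],"roll":0,"jaw":40},{"travel":[45,0,0],"roll":0,"jaw":40},{"travel":[45,0,0],"roll":0,"jaw":40},{"travel":[45,0,0],"roll":0,"jaw":40}]}}

```text
clock: 7.1
tool_pos: [0.4025, -0.3708, 0.2447]
orientation: [-179.9, -0.0, -92.5]
force: [2.0, 1.4, 0.7]
opening: 0.0402
gripper_force: 0.0
```

Emit:
{"fn": "apply_moves", "kwargs": {"targets": [{"travel":[45,0,0],"roll":0,"jaw":40},{"travel":[45,0,0],"roll":0,"jaw":40},{"travel":[0,0,0],"roll":0,"jaw":40}]}}

```text
clock: 7.4
tool_pos: [0.3978, -0.4632, 0.2429]
orientation: [179.9, -0.0, -92.7]
force: [-0.9, 1.0, -0.6]
opening: 0.0398
gripper_force: 0.0
```

Run:
```python
from h import *
im=snap('top','t2.png');s=snap('scene','s2.png')
a=cv2.resize(im[190:310,340:470],(650,600),interpolation=cv2.INTER_CUBIC)
cv2.imwrite('pics/crop3.png',a[:,:,::-1]);print(ctrl.get_obs()['tool_pos'])
```

```text
[ 0.39810356 -0.45982228  0.24311805]
```

View pics/crop3.png

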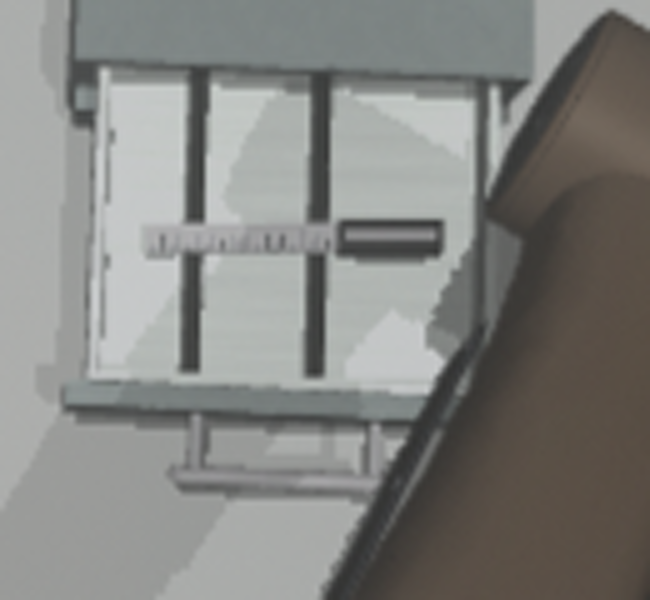

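The drawer is fully open. The gauge's black handle is centred at crop (390,237) and its tip is at crop (143,241).

Run:
```python
from h import *
P=lambda u,v,z:onz('top',340+u/5,190+v/5,z)
h=P(390.5,236.5,.115);t=P(143,242,.099);print(h,t,np.linalg.norm((h-t)[:2]))
print('yaw',np.degrees(np.arctan2(*(t-h)[[1,0]])))
l,r=P(193,65,.144),P(0,0,.144)
print('rim L',P(97,70,.1),P(90,375,.1))
print('panel',P(62,390,.132),P(420,405,.132))
g=ctrl.get_obs()['tool_pos'];d=h-g;a=np.radians(-92.5)
print(d@[np.cos(a),np.sin(a),0]*1e3,d@[np.sin(a),-np.cos(a),0]*1e3)
```

```text
[ 0.54959027 -0.25145044  0.115     ] [ 0.54959316 -0.11082962  0.099     ] 0.1406208270651837
yaw 89.99882091770921
rim L [ 0.65110341 -0.08546286  0.1       ] [ 0.47238068 -0.07914878  0.1       ]
panel [ 0.46101754 -0.06191234  0.132     ] [ 0.45144988 -0.26278563  0.132     ]
-214.78126924654728 -142.25347607723944
```

Emit:
{"fn": "apply_moves", "kwargs": {"targets": [{"travel":[0,0,0],"roll":-2.5,"jaw":40},{"travel":[-35,-25,0],"roll":0,"jaw":40},{"travel":[-35,-25,0],"roll":0,"jaw":40},{"travel":[-35,-25,0],"roll":0,"jaw":40},{"travel":[-35,-25,0],"roll":0,"jaw":40},{"travel":[-35,-25,0],"roll":0,"jaw":40},{"travel":[-33.5,-26.5,0],"roll":0,"jaw":40},{"travel":[0,0,30],"roll":0,"jaw":40},{"travel":[0,0,30],"roll":0,"jaw":40},{"travel":[0,0,0],"roll":0,"jaw":40}]}}

```text
clock: 8.5
tool_pos: [0.5482, -0.2482, 0.1804]
orientation: [179.6, 0.1, -89.9]
force: [-0.4, -0.2, -0.6]
opening: 0.0403
gripper_force: 0.0
```

Emit:
{"fn": "apply_moves", "kwargs": {"targets": [{"travel":[0,0,0],"roll":0,"jaw":40},{"travel":[0,0,0],"roll":0,"jaw":40}]}}

```text
clock: 8.7
tool_pos: [0.5516, -0.2507, 0.1858]
orientation: [-179.8, -0.1, -90.0]
force: [-0.2, -0.1, 0.5]
opening: 0.0401
gripper_force: 0.0
```

Emit:
{"fn": "apply_moves", "kwargs": {"targets": [{"travel":[0,2,20],"roll":0,"jaw":40},{"travel":[0,0,20],"roll":0,"jaw":40},{"travel":[0,0,15],"roll":0,"jaw":40},{"travel":[0,0,10],"roll":0,"jaw":40},{"travel":[0,0,7],"roll":0,"jaw":40},{"travel":[0,0,2],"roll":0,"jaw":40},{"travel":[0,0,0],"roll":0,"jaw":40},{"travel":[0,0,0],"roll":0,"jaw":40}]}}

```text
clock: 9.5
tool_pos: [0.5493, -0.2507, 0.1103]
orientation: [-179.9, -0.0, -90.0]
force: [-0.8, -0.5, 0.3]
opening: 0.0403
gripper_force: 0.0
```

Emit:
{"fn": "apply_moves", "kwargs": {"targets": [{"travel":[0,0,0],"roll":0,"jaw":28},{"travel":[0,0,0],"roll":0,"jaw":22},{"travel":[0,0,0],"roll":0,"jaw":18},{"travel":[0,0,0],"roll":0,"jaw":14},{"travel":[0,0,0],"roll":0,"jaw":10},{"travel":[0,0,0],"roll":0,"jaw":10},{"travel":[0,0,0],"roll":0,"jaw":10}]}}

```text
clock: 10.2
tool_pos: [0.5491, -0.2506, 0.1098]
orientation: [-180.0, -0.0, -90.0]
force: [0.7, 0.0, 2.6]
opening: 0.0197
gripper_force: 29.7
```

Emit:
{"fn": "apply_moves", "kwargs": {"targets": [{"travel":[0,0,-5],"roll":0,"jaw":10},{"travel":[0,0,-15],"roll":0,"jaw":10},{"travel":[0,0,-30],"roll":0,"jaw":10},{"travel":[0,0,-35],"roll":0,"jaw":10},{"travel":[0,0,-35],"roll":0,"jaw":10},{"travel":[0,0,-20],"roll":0,"jaw":10},{"travel":[-20,4,0],"roll":0,"jaw":10},{"travel":[-35,7,0],"roll":0,"jaw":10},{"travel":[-40,8,0],"roll":0,"jaw":10},{"travel":[-40,8,0],"roll":0,"jaw":10}]}}

```text
clock: 11.2
tool_pos: [0.5208, -0.1145, 0.2493]
orientation: [179.9, 0.0, -90.1]
force: [0.3, 0.5, -2.0]
opening: 0.0197
gripper_force: 29.7
```

Emit:
{"fn": "apply_moves", "kwargs": {"targets": [{"travel":[-40,8,0],"roll":0,"jaw":10},{"travel":[-40,8,0],"roll":0,"jaw":10},{"travel":[-40,8,0],"roll":0,"jaw":10},{"travel":[-40,8,0],"roll":0,"jaw":10},{"travel":[-40,8,0],"roll":0,"jaw":10},{"travel":[-40,8,0],"roll":0,"jaw":10},{"travel":[-40,8,0],"roll":0,"jaw":10},{"travel":[-30,6,0],"roll":0,"jaw":10},{"travel":[-14.5,0,0],"roll":0,"jaw":10},{"travel":[0,0,0],"roll":0,"jaw":10}]}}

```text
clock: 12.2
tool_pos: [0.4595, 0.2103, 0.2493]
orientation: [180.0, -0.0, -89.9]
force: [0.1, -1.2, -0.5]
opening: 0.0194
gripper_force: 29.7
```

Emit:
{"fn": "apply_moves", "kwargs": {"targets": [{"travel":[0,0,0],"roll":7.6,"jaw":10},{"travel":[0,0,0],"roll":7.6,"jaw":10},{"travel":[0,0,0],"roll":7.6,"jaw":10},{"travel":[0,0,0],"roll":7.6,"jaw":10},{"travel":[0,0,0],"roll":7.6,"jaw":10},{"travel":[0,0,0],"roll":7.6,"jaw":10},{"travel":[0,0,0],"roll":7.6,"jaw":10},{"travel":[0,0,0],"roll":7.6,"jaw":10},{"travel":[0,0,0],"roll":7.6,"jaw":10},{"travel":[0,0,0],"roll":7.6,"jaw":10}]}}

```text
clock: 13.2
tool_pos: [0.4598, 0.2075, 0.2494]
orientation: [-180.0, -0.1, -166.4]
force: [-0.4, -0.3, -1.5]
opening: 0.0197
gripper_force: 29.7
```

Emit:
{"fn": "apply_moves", "kwargs": {"targets": [{"travel":[0,0,0],"roll":7.6,"jaw":10},{"travel":[0,0,0],"roll":8.0,"jaw":10},{"travel":[0,0,40],"roll":0,"jaw":10},{"travel":[0,0,20],"roll":0,"jaw":10},{"travel":[0,0,0],"roll":0,"jaw":10},{"travel":[0,0,0],"roll":0,"jaw":10}]}}

```text
clock: 13.8
tool_pos: [0.4603, 0.2082, 0.19]
orientation: [-180.0, -0.0, 178.4]
force: [-0.3, 0.4, -0.5]
opening: 0.0195
gripper_force: 29.7
```

Run:
```python
from h import *
im=snap('top','t3.png');s=snap('scene','s3.png')
a=cv2.resize(im[160:285,190:330],(672,600),interpolation=cv2.INTER_CUBIC)
cv2.imwrite('pics/crop4.png',a[:,:,::-1]);o=ctrl.get_obs();print(o['tool_pos'],o['orientation'],o['force'])
```

```text
[0.46071373 0.20909097 0.19101205] [1.79933275e+02 9.50351075e-02 1.78384120e+02] [-0.16891212  0.41952553 -1.15025848]
```

View pics/crop4.png

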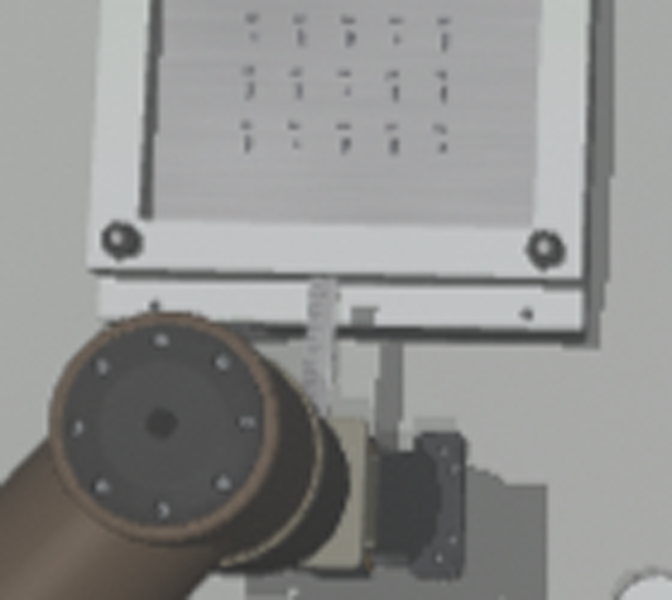

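View pics/s3.png

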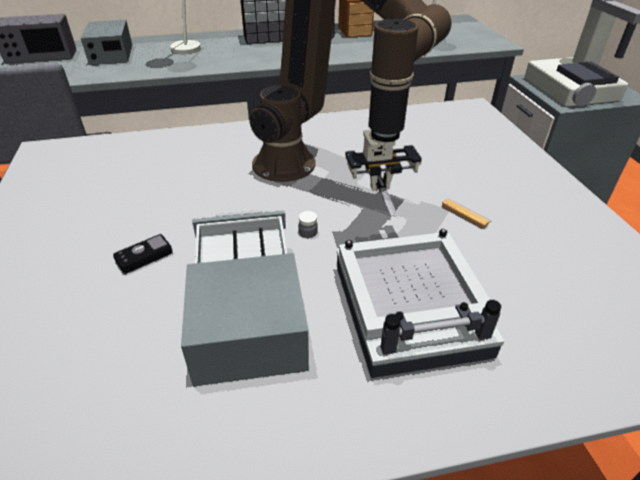

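The gauge is still held straight: tip at crop (323,279), blade centre at crop (316,400). The drawer is still open.

Run:
```python
from h import *
P=lambda u,v,z:onz('top',190+u/4.8,160+v/4.8,z)
t=P(323.5,279,.180);b=P(316.5,400,.187);print(t,b,np.degrees(np.arctan2(*(t-b)[[1,0]])))
l,r=P(88,268,.1115),P(582,280,.1115);print('frame',(l+r)/2,np.degrees(np.arctan2(-(l-r)[0],(l-r)[1])),np.linalg.norm(l-r))
L,Rr=P(122,233,.125),P(546,244,.125);print('knobs',(L+Rr)/2,np.degrees(np.arctan2(-(L-Rr)[0],(L-Rr)[1])),np.linalg.norm(L-Rr))
l,r=P(98,318,.075),P(585,331,.075);print('bed',(l+r)/2,np.degrees(np.arctan2(-(l-r)[0],(l-r)[1])))
a=np.radians(-1.6);print('tip kin',[.4607+.14*np.cos(a),.2091+.14*np.sin(a)])
```

```text
[0.59706064 0.2016242  0.18      ] [0.5255669  0.20377894 0.187     ] -1.7263063291642586
frame [0.61235932 0.20449315 0.1115    ] -1.828734376171515 0.2994651003971832
knobs [0.63155877 0.2034644  0.125     ] -1.9420491464692446 0.25536781924841917
bed [0.58732856 0.20499203 0.075     ] -1.9429700060958417
tip kin [np.float64(0.6006454161056496), np.float64(0.20519097057870037)]
```

Emit:
{"fn": "apply_moves", "kwargs": {"targets": [{"travel":[-3,3,20],"roll":0.3,"jaw":10},{"travel":[0,0,25],"roll":0,"jaw":10},{"travel":[0,0,25],"roll":0,"jaw":10},{"travel":[0,0,15],"roll":0,"jaw":10},{"travel":[0,0,8],"roll":0,"jaw":10},{"travel":[0,0,0],"roll":0,"jaw":10},{"travel":[0,0,0],"roll":0,"jaw":10},{"travel":[0,0,0],"roll":0,"jaw":10}]}}

```text
clock: 14.7
tool_pos: [0.4636, 0.2125, 0.0978]
orientation: [179.9, 0.1, 178.1]
force: [-0.4, -0.0, -1.3]
opening: 0.0198
gripper_force: 29.7
```

Emit:
{"fn": "apply_moves", "kwargs": {"targets": [{"travel":[0,0,2],"roll":0,"jaw":10},{"travel":[0,0,2],"roll":0,"jaw":10},{"travel":[0,0,2],"roll":0,"jaw":10},{"travel":[0,0,0],"roll":0,"jaw":10},{"travel":[0,0,0],"roll":0,"jaw":10}]}}

```text
clock: 15.2
tool_pos: [0.4629, 0.2118, 0.0905]
orientation: [-180.0, -0.0, 178.1]
force: [-0.6, 0.6, -0.6]
opening: 0.0197
gripper_force: 29.7
```

Emit:
{"fn": "apply_moves", "kwargs": {"targets": [{"travel":[0,0,1],"roll":0,"jaw":10},{"travel":[0,0,1],"roll":0,"jaw":10},{"travel":[0,0,0],"roll":0,"jaw":10},{"travel":[0,0,0],"roll":0,"jaw":10}]}}

```text
clock: 15.6
tool_pos: [0.4629, 0.2119, 0.0885]
orientation: [-180.0, -0.0, 178.1]
force: [-0.2, 0.8, -0.7]
opening: 0.0196
gripper_force: 29.7
```

Run:
```python
from h import *
o=ctrl.get_obs();print(o['tool_pos'],o['force'],o['moment'])
```

```text
[0.46290914 0.21188413 0.08852664] [-0.15903939  0.81672738 -0.71544509] [-0.0090537   0.04986644 -0.00190723]
```

Emit:
{"fn": "apply_moves", "kwargs": {"targets": [{"travel":[0,0,0.5],"roll":0,"jaw":10},{"travel":[0,0,0],"roll":0,"jaw":10},{"travel":[0,0,0],"roll":0,"jaw":10}]}}

```text
clock: 15.9
tool_pos: [0.463, 0.2119, 0.0881]
orientation: [180.0, 0.0, 178.1]
force: [0.8, -0.2, -0.9]
opening: 0.0192
gripper_force: 29.7
```

Emit:
{"fn": "apply_moves", "kwargs": {"targets": [{"travel":[0,0,0.5],"roll":0,"jaw":10},{"travel":[0,0,0],"roll":0,"jaw":10},{"travel":[0,0,0],"roll":0,"jaw":10}]}}

```text
clock: 16.2
tool_pos: [0.4629, 0.2119, 0.0876]
orientation: [180.0, 0.0, 178.1]
force: [0.4, 1.1, -0.4]
opening: 0.02
gripper_force: 29.7
```

Run:
```python
from h import *
o=ctrl.get_obs();print(o['tool_pos'],o['force'],o['moment'])
```

```text
[0.46292803 0.21190743 0.08759036] [ 0.38880824  1.06280621 -0.36790911] [-0.0466908   0.07841702 -0.01847027]
```

Emit:
{"fn": "apply_moves", "kwargs": {"targets": [{"travel":[0,0,0.5],"roll":0,"jaw":10},{"travel":[0,0,0],"roll":0,"jaw":10},{"travel":[0,0,0],"roll":0,"jaw":10}]}}

```text
clock: 16.5
tool_pos: [0.4629, 0.2119, 0.0871]
orientation: [180.0, 0.0, 178.1]
force: [-1.0, 0.5, -0.5]
opening: 0.0199
gripper_force: 29.7
```

Run:
```python
from h import *
o=ctrl.get_obs();print(o['tool_pos'],o['force'],o['moment'])
```

```text
[0.46292339 0.21191772 0.08707962] [-1.04240581  0.50071546 -0.52771764] [-0.02199865  0.14807151  0.05469433]
```

Emit:
{"fn": "apply_moves", "kwargs": {"targets": [{"travel":[0,0,0.5],"roll":0,"jaw":10},{"travel":[0,0,0],"roll":0,"jaw":10},{"travel":[0,0,0],"roll":0,"jaw":10}]}}

```text
clock: 16.8
tool_pos: [0.4629, 0.2119, 0.0866]
orientation: [-180.0, 0.0, 178.1]
force: [-1.4, -0.6, 0.5]
opening: 0.02
gripper_force: 29.7
```

Run:
```python
from h import *
o=ctrl.get_obs();print(o['tool_pos'],o['force'],o['moment'])
```

```text
[0.46292509 0.21190322 0.08657921] [-1.41094648 -0.61427706  0.46233803] [-0.06542078  0.12551684  0.01538773]
```

Emit:
{"fn": "apply_moves", "kwargs": {"targets": [{"travel":[0,0,0.7],"roll":0,"jaw":10},{"travel":[0,0,0],"roll":0,"jaw":10},{"travel":[0,0,0],"roll":0,"jaw":10}]}}

```text
clock: 17.1
tool_pos: [0.4629, 0.2118, 0.0859]
orientation: [-180.0, -0.0, 178.1]
force: [-0.1, -0.7, 1.0]
opening: 0.0195
gripper_force: 29.8
```

Run:
```python
from h import *
o=ctrl.get_obs();print(o['tool_pos'],o['force'],o['moment'])
```

```text
[0.46294338 0.21183092 0.08587685] [-0.12558522 -0.66238599  0.97000159] [-0.27746964  0.04437413 -0.06465186]
```

Emit:
{"fn": "apply_moves", "kwargs": {"targets": [{"travel":[0,0,0.7],"roll":0,"jaw":10},{"travel":[0,0,0],"roll":0,"jaw":10},{"travel":[0,0,0],"roll":0,"jaw":10}]}}

```text
clock: 17.4
tool_pos: [0.4629, 0.2117, 0.0851]
orientation: [-180.0, -0.0, 178.1]
force: [-1.0, -1.1, 1.2]
opening: 0.0197
gripper_force: 29.9
```

Run:
```python
from h import *
o=ctrl.get_obs();print(o['tool_pos'],o['force'],o['moment'])
im=snap('scene','s4.png')
p=proj('scene',[.6,.207,.08]);print(p);u,v=p.astype(int)
cv2.imwrite('pics/crop5.png',cv2.resize(im[v-50:v+25,u-50:u+50],(800,600),interpolation=cv2.INTER_CUBIC)[:,:,::-1])
```

```text
[0.46290687 0.21174748 0.08514392] [-1.00265585 -1.06887581  1.23344926] [-0.55488011  0.00734805 -0.2077651 ]
[391.41595369 243.01274379]
```

View pics/crop5.png

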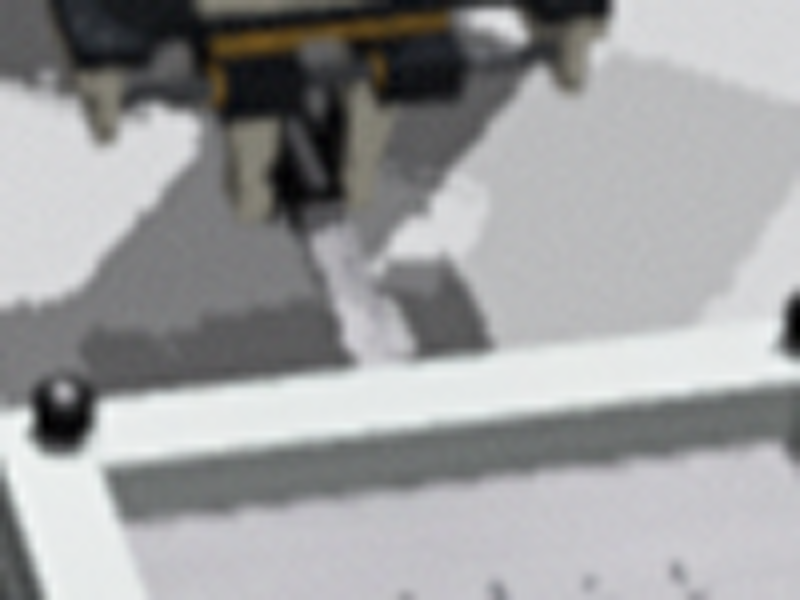

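The crop shows the blade held straight in the fingers, with its tip just before the frame bar. The tip touched down at about TCP z 0.087, so I'll raise slightly to take off the pressure.

Emit:
{"fn": "apply_moves", "kwargs": {"targets": [{"travel":[0,0,-0.9],"roll":0,"jaw":10},{"travel":[0,0,0],"roll":0,"jaw":10},{"travel":[0,0,0],"roll":0,"jaw":10}]}}

```text
clock: 17.75
tool_pos: [0.463, 0.2119, 0.0861]
orientation: [180.0, 0.0, 178.1]
force: [-0.5, -0.8, -0.5]
opening: 0.0195
gripper_force: 29.9
```

Run:
```python
from h import *
o=ctrl.get_obs();print(o['tool_pos'],o['force'],o['moment'])
```

```text
[0.46297472 0.21194972 0.08605782] [-0.5235409  -0.78353807 -0.53417812] [-0.39497027 -0.12988148 -0.11666233]
```

Emit:
{"fn": "apply_moves", "kwargs": {"targets": [{"travel":[0,0,-0.9],"roll":0,"jaw":10},{"travel":[0,0,0],"roll":0,"jaw":10},{"travel":[0,0,0],"roll":0,"jaw":10}]}}

```text
clock: 18.05
tool_pos: [0.4629, 0.212, 0.0869]
orientation: [180.0, -0.0, 178.1]
force: [0.4, -0.1, -0.9]
opening: 0.0197
gripper_force: 29.9
```

Run:
```python
from h import *
o=ctrl.get_obs();print(o['tool_pos'],o['force'],o['moment'])
```

```text
[0.46292949 0.21199356 0.08691521] [ 0.44049098 -0.08288914 -0.8625762 ] [-0.14175959 -0.06100414 -0.02206103]
```

Emit:
{"fn": "apply_moves", "kwargs": {"targets": [{"travel":[-3,0,0],"roll":0,"jaw":10},{"travel":[-5,0,0],"roll":0,"jaw":10},{"travel":[-5,0,0],"roll":0,"jaw":10},{"travel":[-5,0,0],"roll":0,"jaw":10},{"travel":[-5,0,0],"roll":0,"jaw":10},{"travel":[-5,0,0],"roll":0,"jaw":10},{"travel":[-5,0,0],"roll":0,"jaw":10},{"travel":[-3,0,0],"roll":0,"jaw":10},{"travel":[0,0,0],"roll":0,"jaw":10},{"travel":[0,0,0],"roll":0,"jaw":10}]}}

```text
clock: 19.05
tool_pos: [0.4992, 0.2107, 0.087]
orientation: [180.0, 0.0, 178.1]
force: [0.0, 0.2, 0.5]
opening: 0.0194
gripper_force: 29.9
```

Run:
```python
from h import *
o=ctrl.get_obs();print(o['tool_pos'],o['force'],o['moment'])
```

```text
[0.49915046 0.21074772 0.0870146 ] [0.01522801 0.24991051 0.45140523] [-0.0215181  -0.29165986 -0.03273181]
```

Emit:
{"fn": "apply_moves", "kwargs": {"targets": [{"travel":[-2,0,0],"roll":0,"jaw":10},{"travel":[-2,0,0],"roll":0,"jaw":10},{"travel":[-2,0,0],"roll":0,"jaw":10},{"travel":[0,0,0],"roll":0,"jaw":10}]}}

```text
clock: 19.45
tool_pos: [0.5052, 0.2105, 0.087]
orientation: [180.0, 0.0, 178.1]
force: [0.2, -0.1, 0.9]
opening: 0.02
gripper_force: 29.9
```

Emit:
{"fn": "apply_moves", "kwargs": {"targets": [{"travel":[-2,0,0],"roll":0,"jaw":10},{"travel":[-2,0,0],"roll":0,"jaw":10},{"travel":[0,0,0],"roll":0,"jaw":10}]}}

```text
clock: 19.75
tool_pos: [0.5092, 0.2104, 0.087]
orientation: [180.0, 0.0, 178.1]
force: [0.7, 0.0, 1.0]
opening: 0.0201
gripper_force: 29.9
```

Emit:
{"fn": "apply_moves", "kwargs": {"targets": [{"travel":[-2,0,0],"roll":0,"jaw":10},{"travel":[-2,0,0],"roll":0,"jaw":10},{"travel":[0,0,0],"roll":0,"jaw":10}]}}

```text
clock: 20.05
tool_pos: [0.5133, 0.2103, 0.087]
orientation: [180.0, 0.0, 178.1]
force: [-1.0, -0.3, 1.0]
opening: 0.0201
gripper_force: 29.9
```

Emit:
{"fn": "apply_moves", "kwargs": {"targets": [{"travel":[-2,0,0],"roll":0,"jaw":10},{"travel":[-1,0,0],"roll":0,"jaw":10},{"travel":[0,0,0],"roll":0,"jaw":10}]}}

```text
clock: 20.35
tool_pos: [0.5161, 0.2102, 0.087]
orientation: [180.0, 0.0, 178.1]
force: [-0.3, -0.6, 0.9]
opening: 0.0195
gripper_force: 29.9
```

Emit:
{"fn": "apply_moves", "kwargs": {"targets": [{"travel":[-2,0,0],"roll":0,"jaw":10},{"travel":[-1,0,0],"roll":0,"jaw":10},{"travel":[0,0,0],"roll":0,"jaw":10}]}}

```text
clock: 20.65
tool_pos: [0.5191, 0.2101, 0.087]
orientation: [180.0, 0.0, 178.1]
force: [-1.9, -0.4, 1.1]
opening: 0.02
gripper_force: 29.9
```

Emit:
{"fn": "apply_moves", "kwargs": {"targets": [{"travel":[-2,0,0],"roll":0,"jaw":10},{"travel":[-1,0,0],"roll":0,"jaw":10},{"travel":[0,0,0],"roll":0,"jaw":10}]}}

```text
clock: 20.95
tool_pos: [0.5221, 0.2099, 0.087]
orientation: [180.0, 0.0, 178.1]
force: [-0.4, 0.9, 1.5]
opening: 0.0196
gripper_force: 29.9
```

Emit:
{"fn": "apply_moves", "kwargs": {"targets": [{"travel":[-1,0,0],"roll":0,"jaw":10},{"travel":[-1,0,0],"roll":0,"jaw":10},{"travel":[0,0,0],"roll":0,"jaw":10}]}}

```text
clock: 21.25
tool_pos: [0.524, 0.2099, 0.087]
orientation: [180.0, 0.0, 178.1]
force: [-1.0, -0.3, 1.4]
opening: 0.0196
gripper_force: 29.9
```

Emit:
{"fn": "apply_moves", "kwargs": {"targets": [{"travel":[-1,0,0],"roll":0,"jaw":10},{"travel":[-1,0,0],"roll":0,"jaw":10},{"travel":[0,0,0],"roll":0,"jaw":10}]}}

```text
clock: 21.55
tool_pos: [0.5261, 0.2098, 0.087]
orientation: [180.0, 0.0, 178.1]
force: [-2.0, 0.3, 2.4]
opening: 0.0199
gripper_force: 29.9
```

Emit:
{"fn": "apply_moves", "kwargs": {"targets": [{"travel":[-1,0,0],"roll":0,"jaw":10},{"travel":[-1,0,0],"roll":0,"jaw":10},{"travel":[0,0,0],"roll":0,"jaw":10}]}}

```text
clock: 21.85
tool_pos: [0.5281, 0.2098, 0.087]
orientation: [180.0, 0.0, 178.1]
force: [-2.9, -0.8, 2.6]
opening: 0.0198
gripper_force: 29.9
```

Run:
```python
from h import *
o=ctrl.get_obs();print(o['tool_pos'],o['force'],o['moment'])
```

```text
[0.5280673  0.20976893 0.08701393] [-2.89110766 -0.84472794  2.60485024] [-0.07596348  0.47403085 -0.03517044]
```

Emit:
{"fn": "apply_moves", "kwargs": {"targets": [{"travel":[0,0,-0.4],"roll":0,"jaw":10},{"travel":[0,0,0],"roll":0,"jaw":10},{"travel":[0,0,0],"roll":0,"jaw":10}]}}

```text
clock: 22.15
tool_pos: [0.5281, 0.2098, 0.0873]
orientation: [180.0, 0.0, 178.1]
force: [-0.0, -0.6, 0.3]
opening: 0.0197
gripper_force: 29.9
```

Run:
```python
from h import *
o=ctrl.get_obs();print(o['tool_pos'],o['force'],o['moment'])
```

```text
[0.52808115 0.2097788  0.08732285] [-0.0012243  -0.64432155  0.34498731] [-0.14135126 -0.15853188 -0.03242893]
```

Emit:
{"fn": "apply_moves", "kwargs": {"targets": [{"travel":[0,0,-0.4],"roll":0,"jaw":10},{"travel":[0,0,0],"roll":0,"jaw":10},{"travel":[0,0,0],"roll":0,"jaw":10}]}}

```text
clock: 22.45
tool_pos: [0.5278, 0.2097, 0.0876]
orientation: [-180.0, -0.0, 178.1]
force: [0.1, -0.2, -0.7]
opening: 0.0196
gripper_force: 29.9
```

Run:
```python
from h import *
o=ctrl.get_obs();print(o['tool_pos'],o['force'],o['moment'])
```

```text
[0.52776357 0.20967146 0.08758862] [ 0.14201421 -0.22618497 -0.72426118] [-0.02149299  0.06030176  0.05091122]
```

Emit:
{"fn": "apply_moves", "kwargs": {"targets": [{"travel":[-1,0,0],"roll":0,"jaw":10},{"travel":[-1,0,0],"roll":0,"jaw":10},{"travel":[0,0,0],"roll":0,"jaw":10}]}}

```text
clock: 22.75
tool_pos: [0.53, 0.2096, 0.0877]
orientation: [-180.0, -0.0, 178.1]
force: [-0.3, 0.1, -1.3]
opening: 0.02
gripper_force: 29.9
```

Run:
```python
from h import *
o=ctrl.get_obs();print(o['tool_pos'],o['force'],o['moment'])
```

```text
[0.52999515 0.20962603 0.08767599] [-0.29028828  0.08709556 -1.25656977] [-0.00913166  0.065028    0.05362019]
```

Emit:
{"fn": "apply_moves", "kwargs": {"targets": [{"travel":[-1,0,0],"roll":0,"jaw":10},{"travel":[-1,0,0],"roll":0,"jaw":10},{"travel":[0,0,0],"roll":0,"jaw":10}]}}

```text
clock: 23.05
tool_pos: [0.5317, 0.2095, 0.0876]
orientation: [-180.0, -0.0, 178.1]
force: [-1.7, 0.4, -0.9]
opening: 0.0197
gripper_force: 29.9
```

Run:
```python
from h import *
o=ctrl.get_obs();print(o['tool_pos'],o['force'],o['moment'])
```

```text
[0.53168279 0.20948172 0.08764597] [-1.69859734  0.36874281 -0.88239339] [ 0.01850985  0.60842807 -0.02669005]
```

Emit:
{"fn": "apply_moves", "kwargs": {"targets": [{"travel":[-1,0,0],"roll":0,"jaw":10},{"travel":[0,0,0],"roll":0,"jaw":10},{"travel":[0,0,0],"roll":0,"jaw":10}]}}

```text
clock: 23.35
tool_pos: [0.5322, 0.2093, 0.0876]
orientation: [-180.0, -0.1, 178.1]
force: [-5.5, 1.3, 1.1]
opening: 0.0194
gripper_force: 29.9
```

Run:
```python
from h import *
o=ctrl.get_obs();print(o['tool_pos'],o['force'],o['moment'])
```

```text
[0.53217664 0.20932428 0.08756338] [-5.5196667   1.30746824  1.08414582] [0.21542463 1.83431118 0.03827883]
```

Emit:
{"fn": "apply_moves", "kwargs": {"targets": [{"travel":[0,0,-0.3],"roll":0,"jaw":10},{"travel":[0,0,0],"roll":0,"jaw":10},{"travel":[0,0,0],"roll":0,"jaw":10}]}}

```text
clock: 23.65
tool_pos: [0.5327, 0.2094, 0.0878]
orientation: [-180.0, -0.0, 178.1]
force: [-3.2, 0.6, -1.9]
opening: 0.0195
gripper_force: 29.9
```

Run:
```python
from h import *
o=ctrl.get_obs();print(o['tool_pos'],o['force'],o['moment'])
```

```text
[0.53267663 0.20938783 0.08784579] [-3.20510758  0.55942609 -1.94418957] [ 0.05442163  1.29842663 -0.04475841]
```

Emit:
{"fn": "apply_moves", "kwargs": {"targets": [{"travel":[-1,0,0],"roll":0,"jaw":10},{"travel":[0,0,0],"roll":0,"jaw":10},{"travel":[0,0,0],"roll":0,"jaw":10}]}}

```text
clock: 23.95
tool_pos: [0.5332, 0.2093, 0.0878]
orientation: [-180.0, -0.1, 178.1]
force: [-5.9, 1.3, -1.2]
opening: 0.0199
gripper_force: 29.9
```

Run:
```python
from h import *
o=ctrl.get_obs();print(o['tool_pos'],o['force'],o['moment'],o['orientation'])
```

```text
[0.53323276 0.2092779  0.08780663] [-5.93914778  1.33355752 -1.24530255] [0.23387218 2.28052909 0.01764302] [-1.79966747e+02 -7.44174511e-02  1.78084945e+02]
```

Emit:
{"fn": "apply_moves", "kwargs": {"targets": [{"travel":[-1,0,0],"roll":0,"jaw":10},{"travel":[0,0,0],"roll":0,"jaw":10},{"travel":[0,0,0],"roll":0,"jaw":10},{"travel":[0,0,0],"roll":0,"jaw":10}]}}

```text
clock: 24.35
tool_pos: [0.5334, 0.2092, 0.0877]
orientation: [-179.9, -0.1, 178.1]
force: [-9.4, 1.5, 1.9]
opening: 0.0196
gripper_force: 29.9
```

Run:
```python
from h import *
o=ctrl.get_obs();print(o['tool_pos'],o['force'],o['moment'],o['orientation'])
im=snap('top','t5.png');s=snap('scene','s5.png')
a=cv2.resize(im[180:300,200:340],(466,400),interpolation=cv2.INTER_CUBIC)
b=cv2.resize(im[180:300,330:470],(466,400),interpolation=cv2.INTER_CUBIC)[:,:334]
cv2.imwrite('pics/crop6.png',np.hstack([a,b])[:,:,::-1])
```

```text
[0.53343407 0.20916143 0.08771961] [-9.4295604   1.48806485  1.87444117] [0.56401229 3.49491907 0.09657021] [-1.79946171e+02 -1.44016537e-01  1.78082400e+02]
```

View pics/crop6.png

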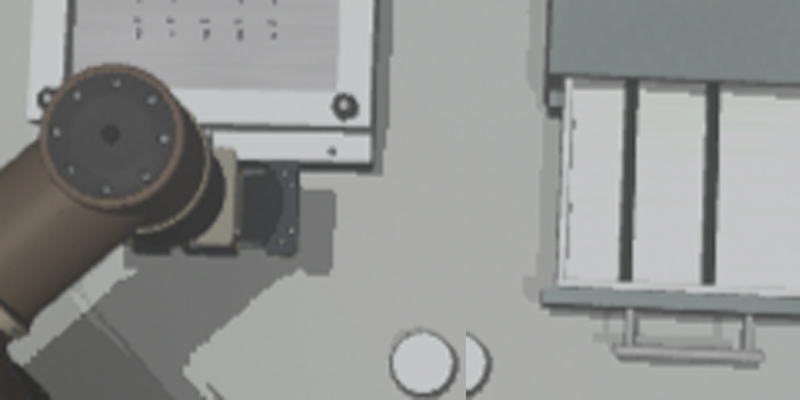

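The view shows the gripper square in front of the bar's middle, the drawer still open and the jar untouched. The push is a snug 9 N with the height balanced, so I'm handing in.

```bash
python3 -c "
from plant import ctrl
print(ctrl.close_job())"
```

```text
the job is handed in; nothing more can be done
None
```

I pulled the top drawer out to its stop and left it open. The taper gauge is held flat under about the middle of the frame's front bar, snug at about 9 N push, and the job was handed in at about 24 s; the verdict was not shown.

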